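# Kickstand out and wafer frame held upright

## Robot

A 6-joint arm with a two-finger parallel gripper is mounted at the origin on the work surface. World frame = base frame: x ahead of the robot, y to its left, z up, the work surface at z = 0. Lengths are in m, angles in rad, forces in N, time in s.
With the tool pointing down it reaches from about 0.25 to 0.775 m from the base axis. Payload 4 kg.
Tool frame: the origin (TCP) lies between the finger pads; the fingertips stand 14 mm ahead of it and the grasp point (between the pads) lies 5 mm behind it (tip_reach is the distance from the TCP to the fingertips, in m); z points along the fingers, y is the line along which they close (so a half turn about z gives the same grasp; the last joint's range is limited). The gripper opens to 94 mm and grips with 3 to 60 N. Pads are 16 mm wide; open, the fingers measure 119 mm over their backs; the gripper's body (75 mm by 177 mm) begins 78 mm behind the grasp point.
Start: joints at [1.22, 0.087, 1.371, -0, 1.684, -0.103], TCP at [0.135, 0.533, 0.182] pointing down, gripper open.
Joint ranges: [-3.1, 3.1], [-0.76, 2.03], [0.27, 2.55], [-1.08, 4.22], [0.17, 2.65], [-2.57, 2.57]. Speed limits (rad/s): [2.79, 2.79, 3.14, 3.14, 3.14, 3.14].

## Interface

Orientations are given as [roll, pitch, yaw] about the fixed x, y, z axes, in that order (R = Rz(yaw) Ry(pitch) Rx(roll)).
In Python, from bench import * gives the robot as it stands. The module is installed in compiled form; this text tells all that it offers.
- The arm moves only by the tool servo_tool, never from a script. Its argument "targets" is a list of rows, each a list of 4 numbers: the shift along the tool's x, y, z in cm, then the turn about the tool's z in degrees. A call has 1 to 8 rows; each row is the pose to reach, as a shift and turn from the pose commanded when the call began, along the tool's axes at that moment; what a row does not reach only later rows make up. A row lasts 1/8 s, in which the tool goes at most 62.5 mm and 10.7 degrees, less where a joint would pass 70% of its speed; a pose out of reach is approached as far as the arm can. A call with a gripper value outside its range is refused whole. "claw" is the closure in counts, from 0 (fully open) to 255 (shut), set as the call begins (left out, the last holds). The fingers move at their own pace and stop on an object; the grip force is fixed at half the most. Time passes only in rows, so rows that repeat a pose let the fingers close. It gives the time, the measured TCP pose, the force, the opening and the grip force at its end, in the units of the state.
- get_obs(): the state, without advancing time (a new reading comes with each control period).
- snapshot(name): name is "scene" or "top" or "wrist"; returns the picture (400x640x3 uint8, blue, green, red); there is no depth.
- camera_model(name): a dict with "camera_matrix" (3x3 intrinsics, pixels), "k1" (the pictures are not rectified: a ray, as slopes to the right and down, at radius r is drawn at 1 + k1 r^2 times it, then the intrinsics apply), "camera_from_world" (4x4, takes a point from world to camera coordinates). Camera axes: x right, y up, looking along -z (the intrinsics and any distortion apply to the point x, -y, -z); pixel columns grow to the right and rows downward; lengths in m; the calibration is good to about 2 mm. A picture is of the moment at which its call begins: read the wrist's pose just before it. camera_model takes no time and is no camera call; for the wrist camera it gives the pose at the moment of the call.
- close_job(): hands the job in; it is judged then, once.
The state is a dict: "time": time; "joint_positions": joint angles; "qvel": joint speeds; "joint_torque": joint torques, N m; "tool_pos": TCP position; "ee_rot": TCP orientation; "wrist_force": force on the tool from outside, world axes, zero at the start; "wrist_torque": the same for the moment, N m; "width": finger opening in m; "finger_force": force on a finger pad.
Only numpy, scipy, OpenCV 4.12 (cv2) and the standard library are available. Lean on these libraries where they do the work, as an engineer would, in place of code of your own. Each camera call takes 0.05 s, during which the arm holds its last target. There are 200 camera calls.

## Task

The white wafer frame on the plating bench is leaning back on its rests. First flip its red kickstand leg over the top so that it drops all the way out on the copper side, then swing the frame up by its blue top bar until it stands upright with the kickstand's foot down on its pad. Finish still holding the blue bar, because the frame tips back the moment it is let go, and leave the beaker, bottle and copper ring where they are.

Things in the scene. Friction and masses are not known exactly. Their poses are not given: they have to be found in the camera images.
- stand_base: Grey base plate, 190 x 260 x 8 mm, fixed. Origin on the bench right under the frame's hinge line. x axis = FRONT: where the copper disc faces when upright and the way the kickstand flips; y along the hinge; z up. Two rest posts behind (x -60 to -37, y +-62, 83 mm high). Rubber foot pad at x 66, y -90 mm, top 11 mm above the bench, with a lip 22 mm high at its front edge.
- frame_hinge (a point): Point on the frame's hinge axis, 30 mm straight above stand_base's origin; the axis is along stand_base's y. The point turns with the frame: z points up the frame, x to its copper (front) side.
- frame (a joint): Lean of the white frame, rad: 0 upright, positive leaning back, 0.42 on its rear rests (start), negative tipping forward. With the kickstand out its foot meets the pad at about 0. The hinge is free: the frame (0.9 kg, heavy hub at the back) falls back by itself from upright; about 1 to 4 N at the bar lift and hold it.
- bar: Blue round grip sleeve across the top of the frame, 16 mm diameter, 100 mm long, on two 12 mm posts at y +-35 mm (58 mm free between). Origin at its middle, 185 mm up the frame from the hinge axis; y along it. It turns freely about y (+-1.5 rad), so it can be pinched from above and the fingers need not tilt as the frame swings. 37 mm free below its centre down to the frame's crossbar.
- kickstand (a joint): Angle of the red leg on the frame, rad: 0 stowed (up beside the frame, 0.25 rad further back than it), 2.78 out at its stop (down and forward). It swings up over the top and forward, about an axis parallel to the hinge, moved only by its weight (0.12 kg, under 1 N at the pin): with the frame leaning it falls back to 0 until past the vertical (0.67), then falls out to the stop.
- kick_pivot (a point): The leg's pivot, at the frame's y = -90 mm side, 85 mm up the frame from its hinge axis. Turns with the leg: z points along the leg to the foot, y along the pivot axis (as the frame's y).
- thumb_pin (a point): Middle of the yellow thumb pin (10 mm diameter, 14 mm ball at its end) that sticks out 47 mm sideways (frame's -y) from the red leg, 85 mm from its pivot. This point is 25 mm from the leg's centre line, the tip 22 mm farther. Nothing stands beside or behind it. At the start about 175 mm above the bench, 85 mm behind the hinge axis.
- foot (a point): Centre of the 14 mm black rubber ball at the end of the red leg (10 mm diameter), 118 mm from the pivot.
- beaker: Clear glass beaker, 72 mm across, 90 mm high, loose bystander. Origin at the centre of its underside.
- bottle: Blue bottle with white cap, 60 mm across, 150 mm high, loose bystander. Origin at the centre of its underside.
- mask_ring: Copper ring, 100 mm across, 8 mm thick, lying flat, loose bystander. Origin at the centre of its underside.

How it is judged:
By the outcome, as a careful person would: the job done as asked, in the order asked, and still so for the second after the job is handed in, while the arm keeps its last pose, push and grip.
It also fails if it takes over 42 s, if anything falls off the work surface, if the arm or the gripper's body presses on something with over 40 N, if the wrist force passes 120 N, or if a joint passes its speed limit or range.

## Working session

There is one attempt and no reset: what is moved stays moved. The work goes in short steps, Python scripts to look and compute and a tool call to move; the robot and the scene stay as the last step left them, time stands still between calls to the robot, and variables do not carry over. Pictures are saved under pics/ and viewed, at most 10 in all, crops included, and the job is handed in when it is done.

Besides the shell and the picture viewer there is one more tool, called after ">>>" as name(argument=value, ...) on one line, values as JSON. servo_tool: Moves the arm, as the interface text tells. Its arguments: {"type":"object","properties":{"targets":{"type":"array"},"claw":{"type":"number"}},"required":["targets"]}

```bash
mkdir -p pics; python3 - <<'E'
from bench import *
import cv2
o=get_obs();print(o['time'],o['tool_pos'],o['ee_rot'])
a=snapshot("scene");b=snapshot("top")
cv2.imwrite("pics/s0.png",a);cv2.imwrite("pics/t0.png",b)
for n in("scene","top"):print(camera_model(n))
E
```

```text
0.0 [0.1346899  0.53263076 0.18030869] [-3.13938302e+00 -2.40864663e-04  2.89380806e+00]
{'camera_matrix': array([[378.25134021,   0.        , 316.2216076 ],
       [  0.        , 378.25134021, 198.76095995],
       [  0.        ,   0.        ,   1.        ]]), 'k1': -0.055552279902236164, 'camera_from_world': array([[ 0.54485989,  0.83848764,  0.00813452, -0.28224813],
       [-0.6317873 ,  0.40412631,  0.66145804,  0.25471531],
       [ 0.55133702, -0.36554125,  0.74993806, -1.3348048 ],
       [ 0.        ,  0.        ,  0.        ,  1.        ]])}
{'camera_matrix': array([[442.49984627,   0.        , 319.78612519],
       [  0.        , 442.49984627, 202.19454981],
       [  0.        ,   0.        ,   1.        ]]), 'k1': -0.07329499810328743, 'camera_from_world': array([[ 7.15879668e-02, -9.97434143e-01,  5.41799566e-04,
        -4.80070317e-02],
       [ 9.77199907e-01,  7.02445495e-02,  2.00364779e-01,
        -5.68787979e-01],
       [-1.99888730e-01, -1.38142607e-02,  9.79721216e-01,
        -1.13567324e+00],
       [ 0.00000000e+00,  0.00000000e+00,  0.00000000e+00,
         1.00000000e+00]])}
```

View pics/s0.png

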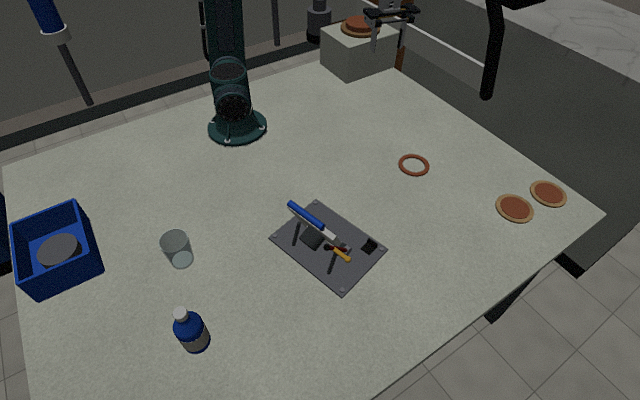

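View pics/t0.png

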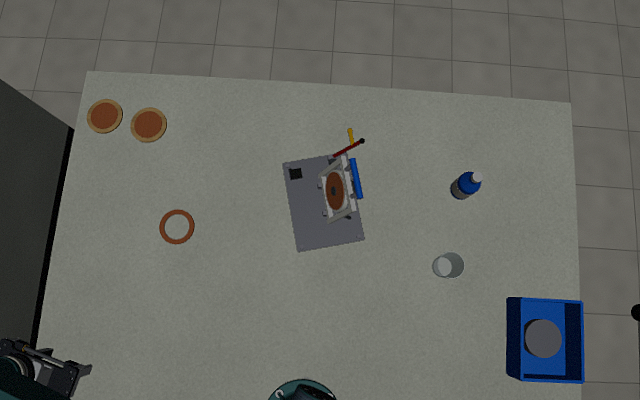

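The scene view shows the plate at (330,245) with the blue bar at (305,215) and the yellow pin at (340,253). The top view shows plate corners near (283,163), (298,252) and (365,239), the pad at (295,173), the bar at (356,178) and the pin at (351,136). Front is world +y (left in the top view).

```bash
cat > h.py <<'E'
import numpy as np,cv2
from bench import *
def ray(n,uv,M=None):
    M=M or camera_model(n);K=M["camera_matrix"];d=((uv[0]-K[0,2])/K[0,0],(uv[1]-K[1,2])/K[1,1])
    rd=np.hypot(*d);r=rd
    for _ in range(20): r=rd/(1+M["k1"]*r*r)
    s=r/rd if rd else 1
    T=M["camera_from_world"];R=T[:3,:3]
    return -R.T@T[:3,3], R.T@np.array([d[0]*s,-d[1]*s,-1.])
def onz(n,uv,z,M=None):
    c,d=ray(n,uv,M);return c+d*(z-c[2])/d[2]
def tri(r1,r2):
    A=np.stack([r1[1],-r2[1]],1);t=np.linalg.lstsq(A,r2[0]-r1[0],rcond=None)[0]
    p,q=r1[0]+r1[1]*t[0],r2[0]+r2[1]*t[1];return (p+q)/2,np.linalg.norm(p-q)
def proj(n,P,M=None):
    M=M or camera_model(n);p=M["camera_from_world"]@np.r_[P,1];a=np.array([p[0],-p[1]])/-p[2]
    a=a*(1+M["k1"]*(a@a));K=M["camera_matrix"];return a*K[0,0]+K[:2,2]
def blob(im,lo,hi,box):
    h=cv2.cvtColor(im,cv2.COLOR_BGR2HSV);m=cv2.inRange(h,lo,hi);k=np.zeros_like(m);x0,y0,x1,y1=box;k[y0:y1,x0:x1]=255
    m&=k;cs=cv2.findContours(m,0,2)[0];c=max(cs,key=cv2.contourArea);return m,cv2.minAreaRect(c)
BLUE=((105,120,50),(128,255,255));YEL=((18,120,80),(34,255,255))
E
python3 - <<'E'
from h import *
a=cv2.imread("pics/s0.png");b=cv2.imread("pics/t0.png")
bs,bt=(270,185,400,300),(270,110,400,260)
for nm,c in(("bar",BLUE),("pin",YEL)):
    ra=blob(a,*c,bs)[1];rb=blob(b,*c,bt)[1];print(nm,ra,rb)
    print(tri(ray("scene",ra[0]),ray("top",rb[0])))
# plate mask in top
h=cv2.cvtColor(b,cv2.COLOR_BGR2HSV);print(h[230,310],h[280,310],h[173,295])
g=cv2.cvtColor(b,cv2.COLOR_BGR2GRAY);m=cv2.inRange(g,50,125);k=np.zeros_like(m);k[145:260,275:372]=255;m&=k
m=cv2.morphologyEx(m,cv2.MORPH_OPEN,np.ones((5,5)))
c=max(cv2.findContours(m,0,2)[0],key=cv2.contourArea);r=cv2.minAreaRect(c);print(r,cv2.boxPoints(r))
for p in cv2.boxPoints(r):print(onz("top",p,.008))
print("pad",onz("top",(295,173.5),.011))
cv2.imwrite("pics/t1.png",np.hstack([cv2.resize(b[110:270,270:380],None,fx=3.5,fy=3.5,interpolation=2),cv2.resize(a[190:310,260:395],None,fx=3,fy=3,interpolation=2)[:560].copy() if 0 else cv2.copyMakeBorder(cv2.resize(a[190:310,260:395],None,fx=3,fy=3,interpolation=2),0,200,0,0,0)]))
E
```

```text
bar ((304.8823547363281, 213.9705810546875), (41.840057373046875, 6.935811519622803), 35.83765411376953) ((355.5961608886719, 177.98077392578125), (40.98827362060547, 6.2757158279418945), 78.69007110595703)
(array([ 0.60723646, -0.08991625,  0.20005103]), np.float64(0.0013220934085561506))
pin ((341.3076477050781, 254.5384521484375), (19.414506912231445, 5.547001838684082), 33.6900634765625) ((351.0576477050781, 135.71153259277344), (15.962453842163086, 4.823818206787109), 74.74488067626953)
(array([ 0.72224441, -0.07395751,  0.17619011]), np.float64(0.001897047981628118))
[120  18  87] [ 33  21 120] [140  45  17]
((323.0, 202.0), (114.0, 96.0), 90.0) [[275. 145.]
 [371. 145.]
 [371. 259.]
 [275. 259.]]
[0.74004849 0.13488955 0.008     ]
[ 0.76002644 -0.14217583  0.008     ]
[ 0.432204   -0.15805601  0.008     ]
[0.41336689 0.10475925 0.008     ]
pad [0.65827606 0.06977476 0.011     ]
```

View pics/t1.png

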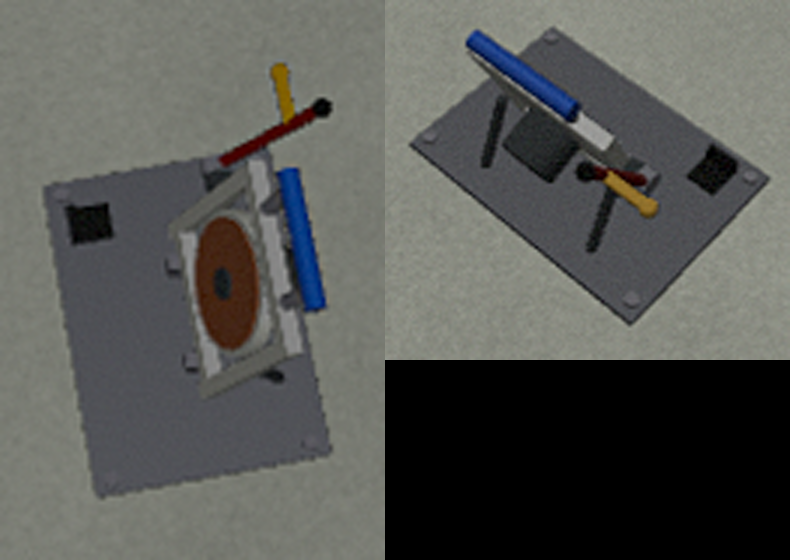

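```bash
python3 - <<'E'
from h import *
A,B,C=[onz("top",(270+u/3.5,110+v/3.5),.008)[:2] for u,v in((43,186),(98,497),(330,453))]
D=[onz("scene",(260+u/3,190+v/3),.008)[:2] for u,v in((168,27),(25,147),(245,323),(384,178))]
D=[onz("scene",(260+(u-385)/3,190+v/3),.008)[:2] for u,v in((553,27),(410,147),(629,323),(769,178))]
print(A,B,C,D)
for p,q in((A,B),(D[3],D[0]),(D[2],D[1]),(C,B),(D[1],D[0]),(D[2],D[3])):
    d=q-p;print(np.linalg.norm(d),np.degrees(np.arctan2(d[1],d[0])))
print((A+C)/2,np.mean(D,0))
E
```

```text
[0.68711061 0.10893131] [0.43711104 0.04332611] [ 0.48481983 -0.13677733] [array([0.44320091, 0.04777062]), array([ 0.49389924, -0.13661778]), array([ 0.73789724, -0.07174371]), array([0.69218258, 0.11096696])]
0.2584643695938268 -165.29591662651183
0.25687672393611577 -165.7579874928316
0.25247508583326794 -165.11069772077283
0.1863152670157658 104.83669308698579
0.19123127803470788 105.373800014772
0.18834282378117806 104.04715835236158
[ 0.58596522 -0.01392301] [ 0.59179499 -0.01240598]
```

>>> servo_tool(targets=[[0,0,-6,-10],[-2.5,-1.7,-11,-20],[-7,-4.7,-14,-29],[-12,-8,-16,-29],[-17,-11.3,-16,-29],[-22,-14.6,-16,-29],[-27,-18,-16,-29],[-32,-21.3,-16,-29]], claw=255)

```text
time: 1.1
tool_pos: [0.3937, 0.2465, 0.3411]
ee_rot: [3.141, -0.0, -2.883]
wrist_force: [-0.1, 0.4, -0.5]
width: 0.0172
finger_force: 0.0
```

```bash
cat >> h.py <<'E'
from scipy.spatial.transform import Rotation as Ro
TH=np.radians(104.8);O=np.array([.588,-.016,0]);EX=np.array([np.cos(TH),np.sin(TH),0]);EY=np.array([-EX[1],EX[0],0]);EZ=np.array([0,0,1.])
def W(x,y,z): return O+(x*EX+y*EY)/1000+EZ*z/1000
def S(P): d=(P-O)*1000;return np.round([d@EX,d@EY,d[2]],1)
def rel(*Ps):
    o=get_obs();R=Ro.from_euler("xyz",o["ee_rot"]);print("t",o["time"],"tcp",o["tool_pos"].round(4),"stand",S(o["tool_pos"]),"q",o["joint_positions"].round(2),"F",o["wrist_force"].round(1),"w",o["width"],o["finger_force"])
    y=R.as_matrix()[:,1];e=(np.degrees(np.arctan2(y[1],y[0]))-104.8+180)%360-180
    print("axes x,y in stand",*[np.round([R.as_matrix()[:,i]@v for v in(EX,EY,EZ)],3) for i in(0,1,2)],"turn needed",round(e,2))
    for P in Ps:print("cm",(R.inv().apply(P-o["tool_pos"])*100).round(2))
E
python3 -c "
from h import *
rel(W(-135,-118,330),W(-130,-118,180))
for n,p,z in(('beaker',(448,265),0.045),('bottle',(465,187),.075)):print(n,S(onz('top',p,z)))"
```

```text
t 1.1 tcp [0.3937 0.2465 0.3411] stand [303.5 120.7 341.1] q [ 0.44 -0.08  1.22  0.    2.   -1.39] F [-0.1  0.4 -0.5] w 0.017206066365959404 0.0
axes x,y in stand [-0.  1.  0.] [1. 0. 0.] [ 0.  0. -1.] turn needed 0.01
cm [-23.87 -43.85   1.1 ]
cm [-23.87 -43.35  16.1 ]
beaker [-292.1  243.5   45. ]
bottle [-379.1   49.4   75. ]
```

>>> servo_tool(targets=[[-3,-5.2,0,0],[-6,-10.4,0,0],[-9,-15.6,0,0],[-12,-20.8,0,0],[-15,-26,0,0],[-18,-31.2,0,0],[-21,-36.4,0,0],[-23.9,-41.5,0,0]])

```text
time: 2.1
tool_pos: [0.7309, -0.0934, 0.3408]
ee_rot: [3.141, -0.001, -2.883]
wrist_force: [-0.1, 0.3, 0.5]
width: 0.0007
finger_force: 0.0
```

>>> servo_tool(targets=[[0,-2,4,0],[0,-2.3,9,0],[0,-2.3,13,0],[0,-2.3,16.1,0],[0,-2.3,16.1,0]])

```text
time: 2.72
tool_pos: [0.7337, -0.1137, 0.1751]
ee_rot: [3.137, -0.008, -2.883]
wrist_force: [0.6, -0.9, 0.4]
width: 0.0007
finger_force: 0.0
```

```bash
python3 -c "
from h import *
rel(W(-110,-118,180))
cv2.imwrite('pics/w2.png',snapshot('wrist'))
a=snapshot('scene')[170:310,250:420];cv2.imwrite('pics/s2.png',cv2.resize(a,None,fx=4,fy=4))"
```

```text
t 2.725 tcp [ 0.7337 -0.1137  0.1751] stand [-131.7 -115.9  175.1] q [-0.23  0.55  0.8   0.    1.81 -2.06] F [ 0.6 -0.9  0.4] w 0.0007431339386671353 0.0
axes x,y in stand [0.    1.    0.008] [ 1.    -0.     0.005] [ 0.005  0.008 -1.   ] turn needed -0.0
cm [-0.2   2.17 -0.48]
```

View pics/s2.png

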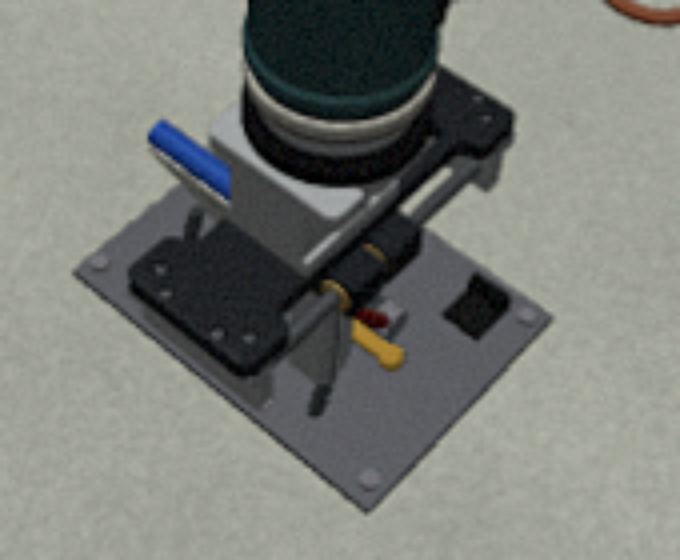

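The closed fingers stand just behind the yellow pin (crop 370,345) and clear of the bar, so I'll push forward with a slight rise.

>>> servo_tool(targets=[[0,1.5,-0.3,0],[0,3,-0.4,0],[0,4.5,-0.8,0],[0,6,-1.4,0],[0,7.3,-1.9,0],[0,8.6,-2.1,0],[0,9.9,-2.1,0],[0,11,-2.1,0]])

```text
time: 3.82
tool_pos: [0.7074, -0.007, 0.2011]
ee_rot: [3.141, -0.001, -2.883]
wrist_force: [-0.9, -0.4, -0.4]
width: 0.0007
finger_force: 0.0
```

```bash
python3 -c "
from h import *
rel(W(-130,-110,300))
a=snapshot('scene')[170:310,250:420];b=snapshot('top')[100:260,270:400]
cv2.imwrite('pics/s3.png',np.hstack([cv2.resize(a,(486,400)),cv2.resize(b,(310,382+18))]))"
```

```text
t 3.825 tcp [ 0.7074 -0.007   0.2011] stand [ -21.8 -117.8  201.1] q [-0.09  0.45  0.88  0.    1.81 -1.92] F [-0.9 -0.4 -0.4] w 0.0007326149645748866 0.0
axes x,y in stand [-0.     1.     0.001] [1. 0. 0.] [ 0.     0.001 -1.   ] turn needed 0.01
cm [  0.78 -10.82  -9.89]
```

View pics/s3.png

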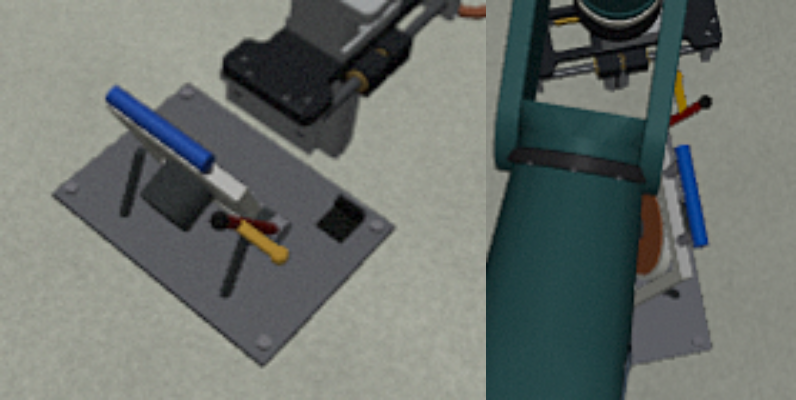

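The pin slipped under the fingertips because my rise was too large: the leg is still stowed, with the pin at crop (262,240). I'll go back and push lower.

>>> servo_tool(targets=[[0,0,-3,0],[0,-4,-5,0],[0,-9,-5,0],[0,-11.5,-4,0],[0,-11.5,0,0],[0,-11.5,2.8,0],[0,-11.5,2.8,0],[0,-11.5,2.8,0]])

```text
time: 4.92
tool_pos: [0.7374, -0.1187, 0.1742]
ee_rot: [-3.141, 0.001, -2.883]
wrist_force: [-0.2, -0.5, 0.3]
width: 0.0005
finger_force: 0.0
```

>>> servo_tool(targets=[[0,1.6,0,0],[0,3,0,0],[0,4.5,0,0],[0,6,-0.2,0],[0,7.3,-0.5,0],[0,8.6,-0.5,0],[0,9.9,-0.5,0],[0,10.5,-0.5,0]])

```text
time: 5.92
tool_pos: [0.7101, -0.0165, 0.1784]
ee_rot: [3.141, -0.0, -2.883]
wrist_force: [-0.2, 0.2, -0.2]
width: 0.0003
finger_force: 0.0
```

```bash
python3 -c "
from h import *
rel(W(-130,-110,300))
a=snapshot('scene')[170:310,250:420];b=snapshot('top')[100:260,270:400]
cv2.imwrite('pics/s4.png',np.hstack([cv2.resize(a,(486,400)),cv2.resize(b,(310,382+18))]))"
```

```text
t 5.925 tcp [ 0.7101 -0.0165  0.1784] stand [ -31.7 -117.9  178.4] q [-0.1   0.46  0.92  0.    1.76 -1.93] F [-0.2  0.2 -0.2] w 0.0002933901920616574 0.0
axes x,y in stand [-0.001  1.     0.   ] [1.    0.001 0.   ] [ 0.  0. -1.] turn needed 0.04
cm [  0.8   -9.83 -12.16]
```

View pics/s4.png

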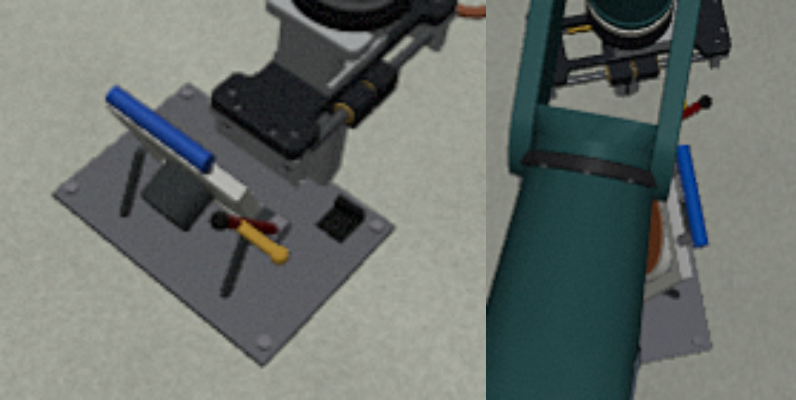

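Still stowed, with the pin at crop (262,240). I'll repeat the push in small steps and read the force and the pin's position numerically at each one.

>>> servo_tool(targets=[[0,0,-5,0],[0,-4,-7.5,0],[0,-9,-7.5,0],[0,-10.5,-4,0],[0,-10.5,-0.3,0],[0,-10.5,0.5,0],[0,-9,0.5,0],[0,-8,0.5,0]])

```text
time: 7.02
tool_pos: [0.7315, -0.0933, 0.1765]
ee_rot: [-3.14, 0.004, -2.882]
wrist_force: [-1.5, 0.1, 1.0]
width: 0.0005
finger_force: 0.0
```

```bash
cat >> h.py <<'E'
def look(tag):
    rel();a=snapshot('scene');cv2.imwrite(f'pics/{tag}s.png',a);cv2.imwrite(f'pics/{tag}w.png',snapshot('wrist'))
    m,r=blob(a,*YEL,(270,185,400,300));print("pin px",r)
E
python3 -c "
from h import *
look('a')"
```

```text
t 7.025 tcp [ 0.7315 -0.0933  0.1765] stand [-111.4 -119.   176.5] q [-0.2   0.52  0.83  0.    1.78 -2.03] F [-1.5  0.1  1. ] w 0.000505396780525128 0.0
axes x,y in stand [-0.001  1.    -0.004] [ 1.     0.001 -0.001] [-0.001 -0.004 -1.   ] turn needed 0.07
pin px ((346.10296630859375, 258.1617736816406), (8.574929237365723, 6.002450466156006), 30.963756561279297)
```

>>> servo_tool(targets=[[0,1,0,0],[0,2,0,0],[0,2,0,0]])

```text
time: 7.5
tool_pos: [0.7255, -0.0744, 0.1738]
ee_rot: [3.142, 0.0, -2.882]
wrist_force: [0.6, -0.1, -0.2]
width: 0.0003
finger_force: 0.0
```

```bash
python3 -c "
from h import *
look('b')
L=[cv2.resize(cv2.imread(f'pics/{t}s.png')[170:310,250:420],(400,300)) for t in 'ab'];R=[cv2.resize(cv2.imread(f'pics/{t}w.png'),(400,250)) for t in 'ab']
cv2.imwrite('pics/ab.png',np.vstack([np.hstack(L),np.hstack(R)]))"
```

```text
t 7.5 tcp [ 0.7255 -0.0744  0.1738] stand [ -91.6 -118.1  173.8] q [-0.18  0.5   0.86  0.    1.77 -2.01] F [ 0.6 -0.1 -0.2] w 0.000323379800605162 0.0
axes x,y in stand [-0.001  1.    -0.   ] [1.    0.001 0.   ] [ 0. -0. -1.] turn needed 0.08
pin px ((341.61767578125, 255.47061157226562), (19.03634262084961, 6.002451419830322), 30.963756561279297)
```

View pics/ab.png

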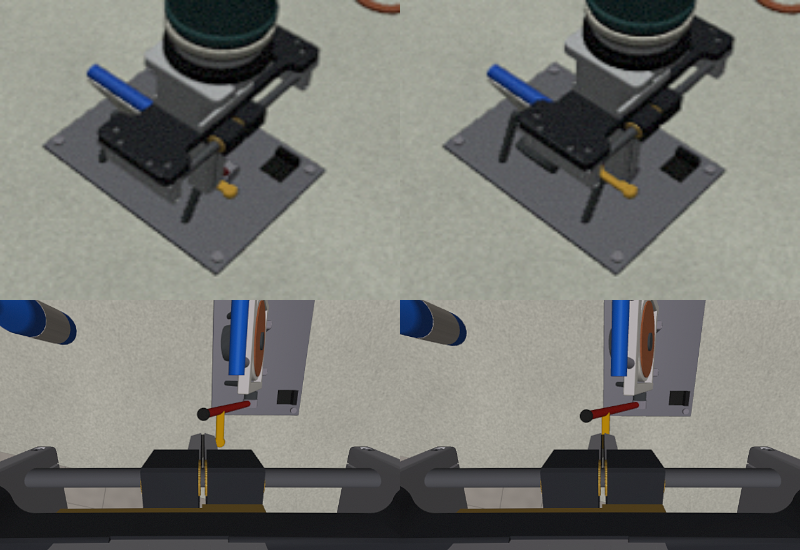

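Frame b shows the finger level with the pin and the pin (crop 618,182) unmoved, drawn in front of the finger. So the fingertips are probably higher than I assumed. I'll compare the projections.

```bash
python3 -c "
from h import *
o=get_obs();p=o['tool_pos']
for dz in(.014,.0,-.014):
  q=p-EZ*dz;print(dz,proj('scene',q),proj('wrist',q))
for s in(-8,8):
  print(proj('scene',p-EZ*.014+EY*s/1000))
pin=np.array([.7222,-.074,.175]);print('pin',proj('scene',pin),proj('wrist',pin))
a=cv2.imread('pics/bs.png')[215:285,295:395];b=cv2.imread('pics/bw.png')[150:300,240:420]
cv2.imwrite('pics/z.png',np.hstack([cv2.resize(a,(400,280),interpolation=0),cv2.resize(b,(336,280),interpolation=0)]))
"
```

```text
0.014 [340.7514272  260.46684329] [323.64040421 210.39304591]
0.0 [341.14228052 256.81012537] [323.62009721 215.73581702]
-0.014 [341.54369273 253.05138882] [323.59700069 221.81201074]
[343.71166711 262.68850855]
[337.81628956 258.26355561]
pin [340.78801265 254.91131757] [326.61298817 212.63547429]
```

View pics/z.png

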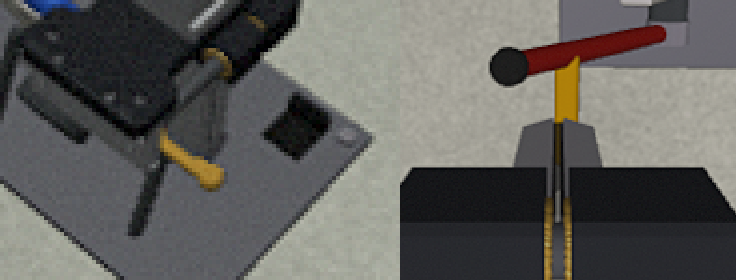

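>>> servo_tool(targets=[[0,0,0.4,0],[0,0,0.7,0],[0,0,0.7,0]])

```text
time: 7.98
tool_pos: [0.7254, -0.0757, 0.1656]
ee_rot: [3.141, -0.001, -2.884]
wrist_force: [0.1, -0.5, -0.3]
width: 0.0007
finger_force: 0.0
```

```bash
python3 -c "
from h import *
rel();print([k for k in get_obs()])
w=cv2.cvtColor(snapshot('wrist'),cv2.COLOR_BGR2HSV)
s=snapshot('scene');print(blob(s,*YEL,(270,185,400,300))[1],blob(s,*BLUE,(270,185,400,240))[1])"
```

```text
t 7.975 tcp [ 0.7254 -0.0757  0.1656] stand [ -92.8 -117.5  165.6] q [-0.18  0.51  0.88  0.    1.76 -2.01] F [ 0.1 -0.5 -0.3] w 0.0007167911944144434 0.0
axes x,y in stand [0.    1.    0.001] [ 1.    -0.     0.001] [ 0.001  0.001 -1.   ] turn needed -0.02
['time', 'joint_positions', 'qvel', 'joint_torque', 'tool_pos', 'ee_rot', 'wrist_force', 'wrist_torque', 'finger_force', 'width']
((341.50006103515625, 256.0000305175781), (18.782970428466797, 5.813776969909668), 26.56505012512207) ((301.4662170410156, 211.54730224609375), (33.47932052612305, 6.858611106872559), 35.53767776489258)
```

>>> servo_tool(targets=[[0,0,0.4,0],[0,0,0.8,0],[0,0,0.8,0]])

```text
time: 8.45
tool_pos: [0.7253, -0.0754, 0.1576]
ee_rot: [3.141, -0.001, -2.883]
wrist_force: [0.9, 0.1, -0.1]
width: 0.0003
finger_force: 0.0
```

```bash
python3 -c "
from h import *
look('c')
"
```

```text
t 8.45 tcp [ 0.7253 -0.0754  0.1576] stand [ -92.5 -117.6  157.6] q [-0.18  0.51  0.89  0.    1.75 -2.01] F [ 0.9  0.1 -0.1] w 0.0003383261765555356 0.0
axes x,y in stand [-0.     1.     0.001] [1.    0.    0.001] [ 0.001  0.001 -1.   ] turn needed 0.01
pin px ((347.0, 258.5), (5.0, 6.0), 90.0)
```

>>> servo_tool(targets=[[0,0,0.4,0],[0,0,0.7,0],[0,0,0.7,0]])

```text
time: 8.93
tool_pos: [0.7264, -0.0756, 0.1552]
ee_rot: [-3.14, 0.004, -2.883]
wrist_force: [-0.9, 0.4, 7.1]
width: 0.0005
finger_force: 3.6
```

```bash
python3 -c "
from h import *
look('d');print(get_obs()['wrist_torque'])
L=[cv2.resize(cv2.imread(f'pics/{t}s.png')[205:285,290:390],(380,300),interpolation=2) for t in 'cd'];R=[cv2.resize(cv2.imread(f'pics/{t}w.png')[130:310,200:440],(380,285),interpolation=2) for t in 'cd']
cv2.imwrite('pics/cd.png',np.vstack([np.hstack(L),np.hstack(R)]))"
```

```text
t 8.925 tcp [ 0.7264 -0.0756  0.1552] stand [ -93.  -118.6  155.2] q [-0.18  0.5   0.9   0.    1.73 -2.01] F [-0.9  0.4  7.1] w 0.0005259549884878819 3.6381887906787824
axes x,y in stand [-0.     1.    -0.004] [ 1.     0.    -0.002] [-0.002 -0.004 -1.   ] turn needed 0.0
pin px ((347.5, 258.5), (5.0, 5.0), 0.0)
[ 0.08477733  0.32884405 -0.00335518]
```

View pics/cd.png

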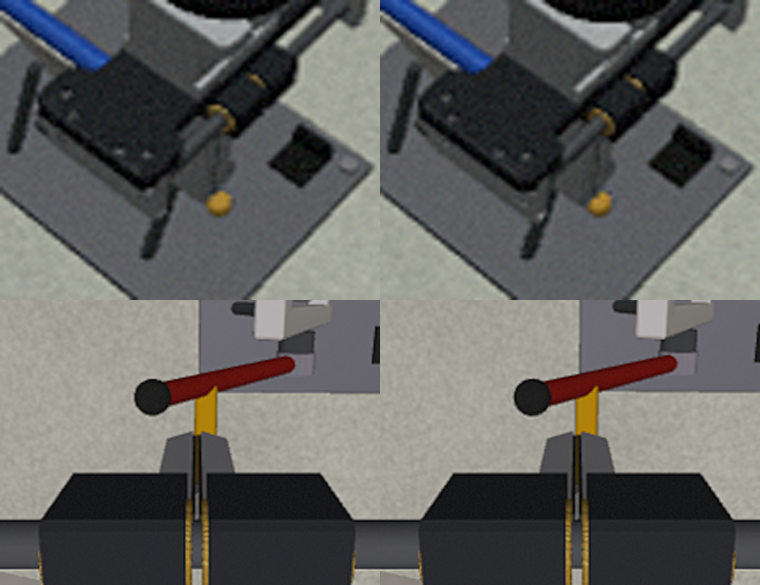

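Contact came at TCP z 0.155 with 7 N. The real fingertips are therefore about 24 mm behind the reported TCP, roughly 38 mm higher than stated. I'll redo the push with that offset.

>>> servo_tool(targets=[[0,0,-3,0],[0,-2,-5,0],[0,-4.5,-3,0],[0,-4.5,0.5,0],[0,-4.5,1,0],[0,-4.5,1,0],[0,-3,1,0],[0,-1.2,1,0]])

```text
time: 10.02
tool_pos: [0.7295, -0.0866, 0.1436]
ee_rot: [-3.139, 0.003, -2.883]
wrist_force: [3.8, -11.4, 13.6]
width: 0.0007
finger_force: 8.8
```

>>> servo_tool(targets=[[0,1,-0.3,0],[0,2,-0.7,0],[0,3,-1.1,0],[0,4,-1.4,0],[0,4,-1.4,0]])

```text
time: 10.65
tool_pos: [0.7184, -0.0463, 0.1563]
ee_rot: [3.141, 0.001, -2.881]
wrist_force: [-0.2, 0.4, 1.2]
width: 0.0004
finger_force: 0.0
```

```bash
python3 -c "
from h import *
look('e')"
```

```text
t 10.65 tcp [ 0.7184 -0.0463  0.1563] stand [ -62.6 -118.3  156.3] q [-0.14  0.48  0.93  0.    1.73 -1.97] F [-0.2  0.4  1.2] w 0.00038523037773222123 0.0
axes x,y in stand [-0.002  1.    -0.001] [1.    0.002 0.   ] [ 0.    -0.001 -1.   ] turn needed 0.14
pin px ((362.5, 239.5), (5.0, 5.0), 90.0)
```

>>> servo_tool(targets=[[0,1,0,0],[0,2,0,0],[0,3,0,0],[0,4,0,0],[0,4,0,0]])

```text
time: 11.38
tool_pos: [0.7082, -0.0086, 0.1557]
ee_rot: [3.141, 0.0, -2.882]
wrist_force: [0.6, 0.7, -0.3]
width: 0.0005
finger_force: 0.0
```

```bash
python3 -c "
from h import *
look('f')
def leg(th,ph=.42):  # pin pos for kick angle
    a=ph+.25-th;return W(-85*np.sin(ph)-85*np.sin(a),-115,30+85*np.cos(ph)+85*np.cos(a))
print({t:proj('scene',leg(t)).round(0) for t in(0,.5,1,1.5,2,2.78)})"
```

```text
t 11.375 tcp [ 0.7082 -0.0086  0.1557] stand [ -23.6 -118.   155.7] q [-0.09  0.45  0.97  0.    1.72 -1.92] F [ 0.6  0.7 -0.3] w 0.0004887878150295135 0.0
axes x,y in stand [-0.001  1.    -0.   ] [1.    0.001 0.   ] [ 0. -0. -1.] turn needed 0.08
pin px ((375.70001220703125, 227.1000213623047), (10.28591251373291, 4.919349670410156), 26.56505012512207)
{0: array([342., 254.]), 0.5: array([354., 238.]), 1: array([366., 227.]), 1.5: array([374., 224.]), 2: array([377., 229.]), 2.78: array([372., 247.])}
```

The pin is past the vertical and falling out (px 376,227, about 1.8 rad by the model). Next I go over the bar.

>>> servo_tool(targets=[[0,0,-5,0],[1,-1,-9,0],[5,-3,-9,0],[9,-5,-9,0],[11.8,-5.1,-9,0],[11.8,-5.1,-9,0]], claw=80)

```text
time: 12.22
tool_pos: [0.6063, -0.0904, 0.2466]
ee_rot: [-3.141, 0.001, -2.886]
wrist_force: [-0.3, -0.2, 0.2]
width: 0.0576
finger_force: 0.0
```

```bash
python3 -c "
from h import *
look('g');rel(W(-75.4,0,156))
w=cv2.imread('pics/gw.png');m,r=blob(w,*BLUE,(150,0,500,300));print('bar wrist',r,onz('wrist',r[0],.199),S(onz('wrist',r[0],.199)))
print(proj('wrist',W(-75.4,0,199)))
P=blob(cv2.imread('pics/gs.png'),*YEL,(330,200,420,300))[1]
c,d=ray('scene',P[0]);t=((W(0,-115,0)-c)@EY)/(d@EY);print('pin in plane',S(c+d*t))
print('expected out pin',[round(v) for v in(-85*np.sin(.42)+85*np.sin(2.11),30+85*np.cos(.42)+85*np.cos(2.11))])
"
```

```text
t 12.225 tcp [ 0.6063 -0.0904  0.2466] stand [-76.6   1.3 246.6] q [-0.24  0.23  1.08  0.    1.83 -2.07] F [-0.3 -0.2  0.2] w 0.057596717921365205 0.0
axes x,y in stand [ 0.002  1.    -0.001] [ 1.    -0.002 -0.001] [-0.001 -0.001 -1.   ] turn needed -0.14
pin px ((371.9461669921875, 247.0692596435547), (17.190336227416992, 4.385290145874023), 37.87498474121094)
t 12.325 tcp [ 0.6078 -0.0893  0.2458] stand [-75.9  -0.4 245.8] q [-0.24  0.23  1.08  0.    1.83 -2.07] F [-0.5  0.   0.4] w 0.06350816810857761 0.0
axes x,y in stand [ 0.     1.    -0.001] [ 1. -0. -0.] [-0.    -0.001 -1.   ] turn needed -0.02
cm [0.05 0.06 8.98]
bar wrist ((324.5, 198.5), (107.0, 17.0), 90.0) [ 0.60618769 -0.08897999  0.199     ] [-75.2   1.1 199. ]
[324.28701432 199.60886396]
pin in plane [  39.3 -115.    62.4]
expected out pin [38, 64]
```

The kickstand is out: pin at (39,62) in the stand plane against (38,64) expected. The bar is centred under the tool, so I descend and grip.

>>> servo_tool(targets=[[0,0,3,0],[0,0,6,0],[0,0,8,0],[0,0,9,0],[0,0,9,0]])

```text
time: 12.95
tool_pos: [0.6075, -0.0887, 0.1545]
ee_rot: [3.141, -0.001, -2.883]
wrist_force: [-0.8, 0.9, 0.3]
width: 0.0648
finger_force: 0.0
```

>>> servo_tool(targets=[[0,0,0,0],[0,0,0,0],[0,0,0,0],[0,0,0,0],[0,0,0,0],[0,0,0,0]], claw=255)

```text
time: 13.7
tool_pos: [0.6073, -0.0896, 0.1555]
ee_rot: [-3.141, 0.0, -2.884]
wrist_force: [0.7, -1.2, -0.5]
width: 0.0153
finger_force: 30.0
```

```bash
python3 -c "
from h import *
look('h')"
```

```text
t 13.7 tcp [ 0.6073 -0.0896  0.1555] stand [-7.610e+01  1.000e-01  1.555e+02] q [-0.24  0.24  1.25 -0.    1.65 -2.07] F [ 0.7 -1.2 -0.5] w 0.01532105270905152 29.99863028526306
axes x,y in stand [ 0.  1. -0.] [ 1.    -0.    -0.001] [-0.001 -0.    -1.   ] turn needed -0.02
pin px ((371.703857421875, 246.88076782226562), (17.80427360534668, 4.385290145874023), 37.87498474121094)
```

>>> servo_tool(targets=[[0,0.5,-0.22,0],[0,1.5,-0.6,0],[0,2.6,-0.95,0],[0,3.7,-1.2,0],[0,4.8,-1.42,0],[0,5.9,-1.54,0],[0,6.6,-1.6,0],[0,7.0,-1.6,0]])

```text
time: 14.8
tool_pos: [0.5895, -0.0208, 0.1715]
ee_rot: [3.141, 0.001, -2.883]
wrist_force: [3.5, -0.7, -0.9]
width: 0.0152
finger_force: 30.0
```

>>> servo_tool(targets=[[0,0.2,0,0],[0,0.4,0,0],[0,0.5,0,0],[0,0.5,0,0]])

```text
time: 15.3
tool_pos: [0.5884, -0.0167, 0.1716]
ee_rot: [3.142, 0.001, -2.883]
wrist_force: [4.2, 0.5, -2.0]
width: 0.0149
finger_force: 30.0
```

```bash
python3 -c "
from h import *
look('i')
r=[W(85*np.sin(p)*-1+85*np.sin(2.53-p),-115,30+85*np.cos(p)+85*np.cos(2.53-p)) for p in(.05,0,-.05)]
print([proj('scene',q).round(1) for q in r])
b=snapshot('top')
cv2.imwrite('pics/fin.png',np.hstack([cv2.resize(cv2.imread('pics/is.png')[170:310,250:420],(486,400)),cv2.resize(b[100:260,250:380],(310,400))]))"
```

```text
t 15.3 tcp [ 0.5884 -0.0167  0.1716] stand [ -0.8  -0.3 171.6] q [-0.12  0.17  1.29  0.    1.67 -1.95] F [ 4.2  0.5 -2. ] w 0.014890067568608327 29.998835921287537
axes x,y in stand [ 0.     1.    -0.001] [ 1. -0.  0.] [ 0.    -0.001 -1.   ] turn needed -0.0
pin px ((373.5692443847656, 248.55384826660156), (17.190336227416992, 4.385290145874023), 37.87498474121094)
[array([373.3, 248.2]), array([373.4, 248.6]), array([373.4, 249. ])]
```

>>> servo_tool(targets=[[0,0.15,0,0],[0,0.3,0,0],[0,0.3,0,0],[0,0.3,0,0]])

```text
time: 15.95
tool_pos: [0.5878, -0.0142, 0.1716]
ee_rot: [-3.141, 0.001, -2.884]
wrist_force: [5.5, -0.8, -1.9]
width: 0.0151
finger_force: 30.0
```

```bash
python3 -c "
from h import *
rel();F=get_obs()['wrist_force'];print('Fstand',F@EX,F@EY,F[2])
a=snapshot('scene');cv2.imwrite('pics/j.png',a);b=snapshot('top')
cv2.imwrite('pics/fin.png',np.hstack([cv2.resize(a[180:290,290:410],(490,449),interpolation=2),cv2.resize(b[130:260,270:360],(310,449),interpolation=2)]))
print('foot pred px',[proj('scene',W(-85*np.sin(p)+118*np.sin(2.53-p),-90,30+85*np.cos(p)+118*np.cos(2.53-p))).round(1) for p in(.03,0,-.03)])"
```

```text
t 15.95 tcp [ 0.5878 -0.0142  0.1716] stand [  1.8  -0.2 171.6] q [-0.12  0.17  1.29 -0.    1.67 -1.95] F [ 5.5 -0.8 -1.9] w 0.015097985844217196 29.998511373996735
axes x,y in stand [ 0.     1.    -0.001] [ 1.    -0.    -0.001] [-0.001 -0.001 -1.   ] turn needed -0.02
Fstand -2.1452602238391822 -5.1724468485300905 -1.861235175556061
foot pred px [array([368.9, 244. ]), array([368.8, 244.5]), array([368.6, 245. ])]
```

View pics/fin.png

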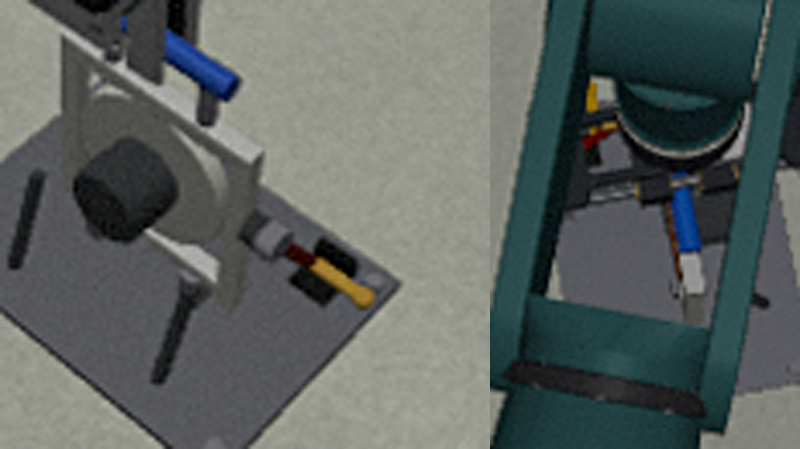

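The frame stands upright with the leg down over the black pad (crop 325,265). The resisting force is only starting to rise, so I'll nudge forward until the foot is firmly down.

>>> servo_tool(targets=[[0,0.15,0,0],[0,0.3,0,0],[0,0.3,0,0],[0,0.3,0,0]])

```text
time: 16.55
tool_pos: [0.5874, -0.0128, 0.1716]
ee_rot: [-3.138, 0.001, -2.885]
wrist_force: [5.7, -2.7, -1.4]
width: 0.0149
finger_force: 30.0
```

```bash
python3 -c "
from h import *
rel();F=get_obs()['wrist_force'];print('Fstand',F@EX,F@EY,F[2])"
```

```text
t 16.55 tcp [ 0.5874 -0.0128  0.1716] stand [  3.3  -0.3 171.6] q [-0.12  0.17  1.3  -0.    1.67 -1.94] F [ 5.7 -2.7 -1.4] w 0.014862317303971778 29.996783137321472
axes x,y in stand [ 0.001  1.    -0.001] [ 1.    -0.001 -0.003] [-0.003 -0.001 -1.   ] turn needed -0.08
Fstand -4.0988329874202885 -4.780425333709 -1.3623150470289076
```

>>> servo_tool(targets=[[0,0.15,0,0],[0,0.3,0,0],[0,0.3,0,0],[0,0.3,0,0],[0,0.3,0,0]])

```text
time: 17.18
tool_pos: [0.5871, -0.0116, 0.1715]
ee_rot: [-3.135, 0.001, -2.886]
wrist_force: [7.5, -6.6, -2.3]
width: 0.0151
finger_force: 30.0
```

```bash
python3 -c "
from h import *
rel();F=get_obs()['wrist_force'];print('Fstand',F@EX,F@EY,F[2])"
```

```text
t 17.175 tcp [ 0.5871 -0.0116  0.1715] stand [  4.5  -0.2 171.5] q [-0.11  0.17  1.3  -0.01  1.67 -1.94] F [ 7.5 -6.6 -2.3] w 0.015130043406337767 29.99583274126053
axes x,y in stand [ 0.003  1.    -0.001] [ 1.    -0.003 -0.006] [-0.006 -0.001 -1.   ] turn needed -0.15
Fstand -8.24557592501877 -5.556114788736572 -2.2515276535195117
```

```bash
python3 -c "
from h import *
print(close_job())"
```

```text
the job is handed in; nothing more can be done
None
```

The kickstand is flipped out and the frame stands upright, its foot pressed on the pad (about 8 N at the bar). The gripper still holds the blue bar; the job went in at 17.2 s, and I never moved near the beaker, bottle or ring, though I didn't re-check them in a final picture.

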